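Load a fork yoke onto its pinned fixture and clamp it

ROBOT

A 6-joint arm with a two-finger parallel gripper is mounted at the origin on the work surface. World frame = base frame: x ahead of the robot, y to its left, z up, the work surface at z = 0. Lengths are in mm, angles in rad, forces in N, time in s.
With the tool pointing down it reaches from about 375 to 900 mm from the base axis. Payload 3.1 kg.
Tool frame: the origin (TCP) lies midway between the tips of the shut fingers; the grasp point (between the pads) lies 19 mm behind it; x points along the fingers, y is the direction in which the jaws open and shut, and the axes are right-handed (so a half turn about x gives the same grasp; the last joint's range is limited). The gripper opens to 85 mm and grips with 20 to 120 N. Pads are 22 mm wide; open, the fingers measure 114 mm over their backs; the gripper's body (76 mm by 85 mm) begins 54 mm behind the grasp point. The pads swing forward as they close: fully open they stand 13 mm farther back than shut.
Start: joints at [1.002, 0.527, 1.433, -0, 1.181, -0.178], TCP at [237.46, 578.108, 231.31] pointing down, gripper open.
Joint ranges: [-3.08, 3.08], [-0.75, 2.2], [0.22, 2.44], [-1.43, 4.57], [0, 2.65], [-2.85, 2.85]. Speed limits (rad/s): [2.79, 2.79, 3.14, 3.14, 3.14, 3.14].

INTERFACE

Orientations are given as a unit quaternion [x, y, z, w].
In Python, from bench import state, eyes, manip gives the robot as it stands.
- The arm moves only by the tool play_rows, never from a script. Its argument "commands" is a list of rows, each an object with "dp": the shift along the tool's x, y, z normalised to -1 to 1, where 1 is 0.25 m, a list of three; "turn": the turn about the tool's x normalised to -1 to 1, where 1 is pi rad. In form: [{"dp": [dx, dy, dz], "turn": turn}, ...]. A call has 1 to 8 rows; each row is the pose to reach, as a shift and turn from the pose measured when the call began, along the tool's axes at that moment, turning the shorter way round; what a row does not reach only later rows make up. A row lasts 1/12 s, in which the tool goes at most 41.7 mm and 7.16 degrees, less where a joint would pass 70% of its speed; a pose out of reach is approached as far as the arm can. A call with a number of a shift or a turn outside -1 to 1 is refused whole. A call with a gripper value outside its range is refused whole. "gripper" is the opening, from 0 (shut) to 1 (fully open), set as the call begins (left out, the last holds). The fingers move at their own pace and stop on an object; the grip force is fixed at half the most. Time passes only in rows, so rows that repeat a pose let the fingers close. It gives the time, the measured TCP pose, the force and the opening at its end, in the units of the state.
- state(): the state, without advancing time (a new reading comes with each control period).
- eyes.grab_frame(name): name is "scene" or "side" or "wrist"; returns a dict with "pixels" (480x640x3 uint8, blue, green, red), "fx", "fy", "cx", "cy" (pixels), "eye" and "attitude" of the camera in the world; the wrist camera has in their place "mount" (4x4, takes a point from camera to tool coordinates, whose origin is the TCP and whose axes are the tool frame's). Camera axes: x right, y up, looking along -z (the intrinsics and any distortion apply to the point x, -y, -z); pixel columns grow to the right and rows downward; lengths in mm; the calibration is good to about 2 mm. A picture is of the moment at which its call begins: read the wrist's pose just before it. There is no depth.
- manip.hand_in(): hands the job in, once; it reports no verdict.
The state is a dict: "clock": time; "qpos": joint angles; "qd": joint speeds; "effort": joint torques, N m; "ee_pos": TCP position; "tool_rot": TCP orientation; "contact_force": force on the tool from outside, world axes, zero at the start; "torque": the same for the moment, N m; "opening": opening from 0.0 (shut) to 1.0 (fully open).
Only numpy, scipy, OpenCV 4.12 (cv2) and the standard library are available. Lean on these libraries where they do the work, as an engineer would, in place of code of your own. Each camera call takes 0.05 s, during which the arm holds its last target. There are 200 camera calls.

TASK

Load the aluminium fork yoke into the pinned holding fixture, ready for drilling: turn it so that its stem boss comes over the third rest, beside the toggle clamp, and lower it gently so that its two fork bores go over the round pin and the diamond pin, until it sits fully home and flat on all three rests. Then push the clamp's handle right down to its stop, so that the rubber foot holds the stem boss, and let go. Leave the other parts on the bench where they are.

Things in the scene. Friction and masses are not known exactly. Their poses are not given: they have to be found in the camera images.
- yoke: loose fork yoke, a flat arched bare aluminium casting, 224 mm long (y), 107 mm deep (x -41 to +66), 24 mm thick (z), 0.4 to 0.65 kg. A 54 mm round fork boss with a 36 mm through bore at each end, (0, -85) and (0, +85) mm; in the middle a 48 mm stem boss with a 26 mm bore at (+40, 0). Origin: underside, midway between the fork bores; x points to the stem boss side, z up
- yoke_grip (a point): where to grip the yoke: (+37, 0, 12) mm on it, at half thickness, midway between the flat front face at x = +8 and the flat face of the rear lug at x = +66: 58 mm apart along x, flat for 28 mm along y, 24 mm tall. The yoke's centre of mass is near (+14, 0, 12) mm
- bore_a (a point): centre of the fork bore at the yoke's -y end, on the underside; it goes over the round pin
- bore_b (a point): centre of the fork bore at the yoke's +y end, on the underside; it goes over the diamond pin
- stem_bore (a point): centre of the stem bore, on the yoke's underside
- fixture: fixture, bolted down: dark steel plate 15 mm thick, x -45 to +95, y -125 to +185 mm. Origin: at bench level below the midpoint between the pins; x, y, z as for the yoke: the seated yoke has the fixture's x, y and heading, its underside 28 mm above the bench. Three round steel rests, tops 28 mm above the bench: one 49 mm wide round each pin's foot, one 38 mm wide at (+40, 0)
- clamp_base (a point): toggle clamp with a lying-down handle, on the plate at x = +50 (40 mm wide), y +69 to +139 mm, cheeks up to 81 mm above the bench; this point: (+50, +104, +15) mm on the fixture. Its arm swings in the plane x = +50: open it stands upright at y = +91, its foot out to y = +65, up to 155 mm above the bench; closed it lies along -y over the stem boss, pressing on its rim
- pin_round (a point): centre of the round locating pin at the level of the rests, at (0, -85) mm on the fixture; 34.4 mm in diameter for 14 mm above the rests, then a tapered nose to 23 mm diameter at 22 mm
- pin_diamond (a point): centre of the diamond locating pin at the level of the rests, at (0, +85) mm on the fixture; 34.4 mm wide along x, relieved to 25 mm along y, straight for 9 mm above the rests, then a tapered nose to two thirds of that at 17 mm
- stem_rest (a point): centre of the top of the third rest, under the stem boss, at (+40, 0) mm on the fixture
- clamp_arm (a joint): the clamp's arm, rad: 0 open (arm upright, leaning 5 degrees back, handle 64 degrees above level), 1.60 closed on the yoke (arm and handle about level; 1.66 with nothing under the foot). Handle and arm are joined by a toggle link that locks just past dead centre against a stop. It stays where it is left; 3 to 6 N on the grip, square to the handle, moves it
- handle_grip (a point): push point: on the face of the handle's black rubber grip that looks up when closed and towards the nest when open, 20 mm short of its end (grip 62 mm long, 18 wide along x, 13 thick). In the fixture's frame it goes from (+50, +152, +153) mm open through (172, 143), (175, 135), (172, 125) in y, z to (+50, +166, +85) closed at the stop: the handle is pushed along +y, then down
- clamp_foot: the sprung round rubber foot, 17 mm wide, under the end of the clamp's arm; origin at the centre of its lower face. Closed, it presses with about 9 N on the rim of the stem boss at (+50, +15) mm on the fixture
- hub: a black wheel hub 116 mm wide, 62 mm tall, standing on the bench: leave alone; origin under its centre
- dish: a round steel dish 140 mm wide, 35 mm tall: leave alone; origin under its centre
- spanner: a steel spanner 190 mm long lying on the bench: leave alone; origin under its middle
- fork_cap: a turned aluminium fork cap 68 mm wide, 66 mm tall: leave alone; origin under its centre
There are look-alikes about, which are no part of the job. Of the things that look like the yoke, take the one that is nearest to the robot's base at the start.

How it is judged:
By the outcome, as a careful person would: the job done as asked, in the order asked, and still so for the second after the job is handed in, with the robot touching nothing.
It also fails if it takes over 51 s, if anything falls off the work surface, if the arm or the gripper's body presses on something with over 40 N, if the wrist force passes 120 N, or if a joint passes its speed limit or range.

## Working session

There is one attempt and no reset: what is moved stays moved. The work goes in short steps, Python scripts to look and compute and a tool call to move; the robot and the scene stay as the last step left them, time stands still between calls to the robot, and variables do not carry over. Pictures are saved under pics/ and viewed, about 8 in all and at most 12, crops included, and the job is handed in when it is done.

Besides the shell and the picture viewer there is one more tool, called by a JSON object that holds its "method" and its "body". play_rows: Moves the arm, as the interface text tells. Scaled input: -1 to 1 covers 0.25 m each way for a shift and pi rad each way for a turn. Its arguments: {"type":"object","properties":{"commands":{"type":"array","items":{"type":"object","properties":{"dp":{"type":"array","items":{"type":"number"}},"turn":{"type":"number"}}}},"gripper":{"type":"number"}},"required":["commands"]}

```bash
ls; mkdir -p pics; cat > h.py <<'E'
import numpy as np, cv2
from bench import state, eyes, manip
from scipy.spatial.transform import Rotation as R
def grab(n):
    s=state(); f=eyes.grab_frame(n)
    if n=='wrist':
        T=np.eye(4);T[:3,:3]=R.from_quat(s['tool_rot']).as_matrix();T[:3,3]=s['ee_pos']
        M=T@np.array(f['mount']); f['E'],f['A']=M[:3,3],M[:3,:3]
    else:
        f['E']=np.array(f['eye'],float);a=np.array(f['attitude'],float)
        f['A']=a if a.shape==(3,3) else R.from_quat(a).as_matrix()
    f['K']=np.array([[f['fx'],0,f['cx']],[0,f['fy'],f['cy']],[0,0,1]])
    f['d']=np.array(f.get('distortion',f.get('dist',[0]*5)),float)
    return f
def ray(f,u,v):
    p=cv2.undistortPoints(np.array([[[u,v]]],float),f['K'],f['d'])[0,0]
    return f['A']@np.array([p[0],-p[1],-1])
def onz(f,u,v,z):
    r=ray(f,u,v);return f['E']+r*(z-f['E'][2])/r[2]
def proj(f,P):
    c=(np.atleast_2d(P)-f['E'])@f['A'];c=c*[1,-1,-1]
    return cv2.projectPoints(c,np.zeros(3),np.zeros(3),f['K'],f['d'])[0][:,0]
def show(n): cv2.imwrite
E
python3 - <<'E'
from h import *
print(state())
import pickle
F={}
for n in('scene','side','wrist'):
    f=grab(n);F[n]=f;cv2.imwrite(f'pics/{n}0.png',f['pixels']);print(n,{k:v for k,v in f.items() if k not in('pixels','K','A')})
pickle.dump(F,open('f0.pkl','wb'))
E
```

```text
pics
{'clock': 0.0, 'qpos': array([ 1.00248481e+00,  5.28464473e-01,  1.43389878e+00,  1.38300371e-05,
        1.18138775e+00, -1.78463480e-01]), 'qd': array([-0.00063523, -0.00088996, -0.00096304, -0.00060246,  0.00016475,
       -0.00129974]), 'effort': array([ 1.13220543e-03, -4.42363966e+01, -1.78023523e+01, -1.49911116e-04,
        8.30896577e-03,  8.66775025e-06]), 'ee_pos': array([237.08971035, 577.51759132, 230.33577251]), 'tool_rot': array([ 0.1362538 ,  0.69399767, -0.13767153,  0.69343254]), 'contact_force': array([ 1.13153933, -0.27271996,  0.47680993]), 'torque': array([-0.00273264,  0.06065444, -0.01384106]), 'opening': 1.0042800022168354}
scene {'fx': 543.4851869897045, 'fy': 543.4851869897045, 'cx': 323.21064172660454, 'cy': 237.89103894145603, 'eye': array([1569.55993473,  221.95854879, 1124.23854093]), 'attitude': array([0.23231832, 0.31635079, 0.72887078, 0.56097929]), 'E': array([1569.55993473,  221.95854879, 1124.23854093]), 'd': array([0., 0., 0., 0., 0.])}
side {'fx': 621.4121341314487, 'fy': 621.4121341314487, 'cx': 313.1175124068584, 'cy': 231.01979236794043, 'eye': array([ -449.28431349, -1342.92537422,  1094.47070237]), 'attitude': array([ 0.46446934, -0.16093761, -0.27578778,  0.82601963]), 'E': array([ -449.28431349, -1342.92537422,  1094.47070237]), 'd': array([0., 0., 0., 0., 0.])}
wrist {'fx': 350.8684142168269, 'fy': 350.8684142168269, 'cx': 324.00211128243626, 'cy': 237.54697205302764, 'mount': array([[-1.32570202e-04,  2.64926945e-01, -9.64268477e-01,
        -1.42807210e+02],
       [ 9.99999988e-01,  1.07276526e-04, -1.08009088e-04,
         6.03841738e-01],
       [ 7.48288548e-05, -9.64268480e-01, -2.64926956e-01,
        -6.84886225e+01],
       [ 0.00000000e+00,  0.00000000e+00,  0.00000000e+00,
         1.00000000e+00]]), 'E': array([174.14854185, 604.38921799, 373.26031505]), 'd': array([0., 0., 0., 0., 0.])}
```

View pics/scene0.png

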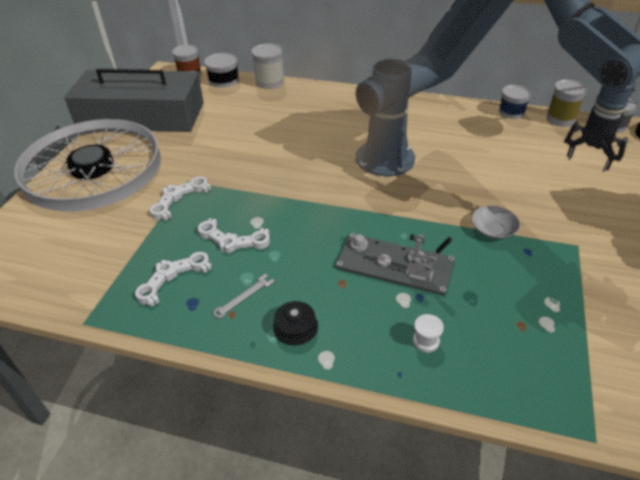

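View pics/side0.png

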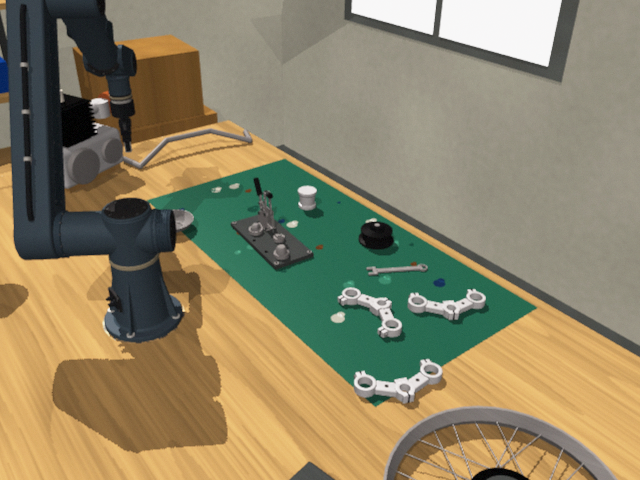

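Scene: three yokes at about (180,197), (233,237), (173,277); fixture around (395,262), with its clamp handle at (445,243). The side view shows the same parts, with yokes at (372,310), (400,382), (447,303). I'll enlarge the crops next.

```bash
python3 - <<'E'
from h import *
import pickle
F=pickle.load(open('f0.pkl','rb'))
s=F['scene'];d=F['side']
for n,f,pts in(('sc',s,[(180,197),(240,240),(173,277)]),('si',d,[(372,310),(400,385),(447,303)])):
    for p in pts: q=onz(f,*p,20);print(n,p,q.round(),np.hypot(*q[:2]).round())
a=cv2.resize(s['pixels'][215:300,190:290],None,fx=4,fy=4,interpolation=2)
b=cv2.resize(s['pixels'][215:300,325:465],None,fx=5,fy=5,interpolation=2)[:, :]
c=cv2.resize(d['pixels'][280:345,330:415],None,fx=4,fy=4,interpolation=2)
e=cv2.resize(d['pixels'][175:270,225:320],None,fx=4,fy=4,interpolation=2)[:260]
def pad(x,w,h): return cv2.copyMakeBorder(x[:h,:w],0,h-min(h,x.shape[0]),0,w-min(w,x.shape[1]),0)
s1=cv2.resize(s['pixels'][225:295,330:460],None,fx=3,fy=3,interpolation=2)
s2=cv2.resize(s['pixels'][215:260,190:280],None,fx=4,fy=4,interpolation=2)
cv2.imwrite('pics/c1.png',np.vstack([np.hstack([pad(s1,400,300),pad(s2,400,300)]),np.hstack([pad(cv2.resize(d['pixels'][170:270,225:320],None,fx=3,fy=3,interpolation=2),400,300),pad(c,400,300)])]))
E
```

```text
sc (180, 197) [ 393. -593.   20.] 712.0
sc (240, 240) [ 531. -332.   20.] 627.0
sc (173, 277) [ 714. -457.   20.] 848.0
si (372, 310) [ 512. -365.   20.] 629.0
si (400, 385) [ 374. -618.   20.] 723.0
si (447, 303) [ 703. -468.   20.] 844.0
```

View pics/c1.png

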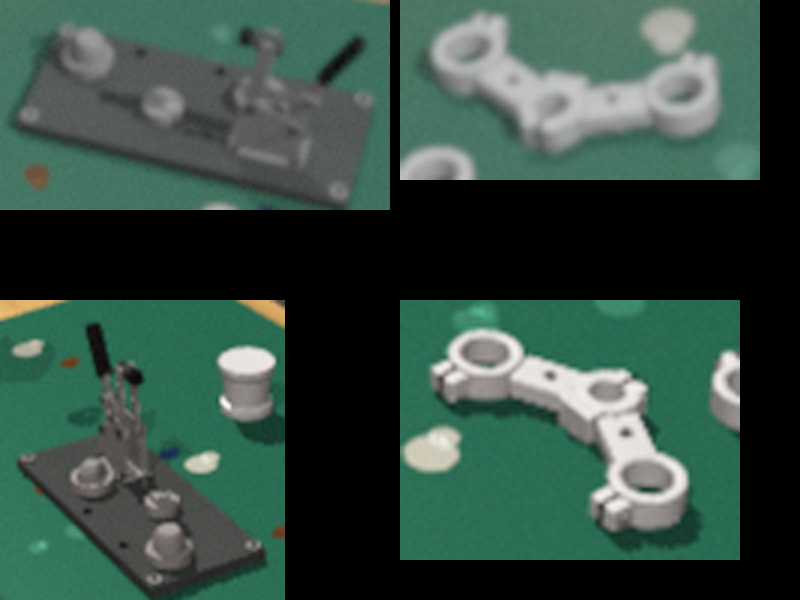

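The target is the middle yoke: bores at scene (207,226) and (260,237), stem (228,240). In the fixture, the taller round pin is at scene (359,242), the stem rest at (384,261), and the clamp and handle are on the right.

```bash
python3 - <<'E'
from h import *
import pickle
F=pickle.load(open('f0.pkl','rb'))
s=F['scene'];d=F['side']
def tri(a,b):
    r1,r2=ray(s,*a),ray(d,*b);A=np.c_[r1,-r2];t=np.linalg.lstsq(A,d['E']-s['E'],rcond=None)[0]
    p,q=s['E']+t[0]*r1,d['E']+t[1]*r2;return ((p+q)/2).round(1),np.linalg.norm(p-q).round(1)
S=lambda x,y:(190+x/4,215+y/4);D=lambda x,y:(330+(x-400)/4,280+(y-300)/4)
for n,a,b in(('bL',S(68,45),D(650,475)),('stem',S(150,100),D(610,390)),('bR',S(282,87),D(485,350))):
    print(n,tri(a,b),onz(s,*a,24).round(),onz(d,*b,24).round())
S=lambda x,y:(330+x/3,225+y/3);D=lambda x,y:(225+x/3,170+(y-300)/3)
for n,a,b,z in(('pinR top',S(87,37),D(169,528),50),('rest',S(163,103),D(163,500),28),('bolt-y-x',S(67,30),None,17),('bolt-y+x',S(30,115),D(254,546),17),('bolt+y+x',S(340,190),None,17),('bolt+y-x',S(363,100),D(28,460),17),('b-y-x',None,D(154,579),17)):
    print(n,tri(a,b) if a and b else '',onz(s,*a,z).round() if a else '',onz(d,*b,z).round() if b else '')
E
```

```text
bL (array([ 508.6, -447.7,   27.8]), np.float64(2.8)) [ 504. -449.   24.] [ 513. -446.   24.]
stem (array([ 549.4, -364.5,   28.6]), np.float64(2.5)) [ 544. -366.   24.] [ 554. -361.   24.]
bR (array([ 510.9, -276. ,   27.1]), np.float64(1.3)) [ 507. -277.   24.] [ 514. -274.   24.]
pinR top (array([468.2,  10.2,  53.4]), np.float64(1.2)) [465.   9.  50.] [471.  15.  50.]
rest (array([515.2,  92.3,  30.4]), np.float64(1.6)) [512.  93.  28.] [518.  94.  28.]
bolt-y-x  [426. -19.  17.] 
bolt-y+x (array([550.2, -26.1,  19.2]), np.float64(1.4)) [548. -26.  17.] [552. -24.  17.]
bolt+y+x  [568. 263.  17.] 
bolt+y-x (array([452.5, 271.7,  17.7]), np.float64(1.1)) [451. 272.  17.] [453. 272.  17.]
b-y-x   [432. -13.  17.]
```

```bash
cat >> h.py <<'E'
def plan(P,yaw=None):
    """P: world TCP target; yaw: world heading of tool y (deg). prints dp (tool axes, /250) and turn (/pi)"""
    s=state();M=R.from_quat(s['tool_rot']).as_matrix()
    d=M.T@(np.array(P,float)-s['ee_pos'])/250
    y=np.degrees(np.arctan2(M[1,1],M[0,1]))
    t=0 if yaw is None else -((yaw-y+180)%360-180)/180
    print('at',s['ee_pos'].round(1),'yaw',y.round(2),'down',M[:,0].round(4),'t',s['clock'],'F',s['contact_force'].round(1),'T',s['torque'].round(2),'op',round(s['opening'],3))
    print('q',s['qpos'].round(3),'dp',d.round(4),'turn',round(t,4))
E
python3 - <<'E'
from h import *
for P,y in(((500,0,330),180),((547,-363,180),179.2),((547,-363,180),-.8)): plan(P,y)
print(R.from_quat(state()['tool_rot']).as_matrix().round(3))
E
```

```text
at [237.2 577.6 230.5] yaw 67.67 down [-9.0e-04 -1.4e-03 -1.0e+00] t 0.15 F [ 0.5 -0.3  0.1] T [-0.01  0.02 -0.02] op 1.0
q [ 1.002  0.528  1.434 -0.     1.181 -0.179] dp [-0.3955 -1.7384  1.8503] turn -0.6241
at [237.2 577.6 230.5] yaw 67.67 down [-9.0e-04 -1.4e-03 -1.0e+00] t 0.15 F [ 0.5 -0.3  0.1] T [-0.01  0.02 -0.02] op 1.0
q [ 1.002  0.528  1.434 -0.     1.181 -0.179] dp [ 0.2064 -3.009   2.5762] turn -0.6196
at [237.2 577.6 230.5] yaw 67.67 down [-9.0e-04 -1.4e-03 -1.0e+00] t 0.15 F [ 0.5 -0.3  0.1] T [-0.01  0.02 -0.02] op 1.0
q [ 1.002  0.528  1.434 -0.     1.181 -0.179] dp [ 0.2064 -3.009   2.5762] turn 0.3804
[[-0.001  0.38   0.925]
 [-0.001  0.925 -0.38 ]
 [-1.    -0.002 -0.   ]]
```

View pics/wrist0.png

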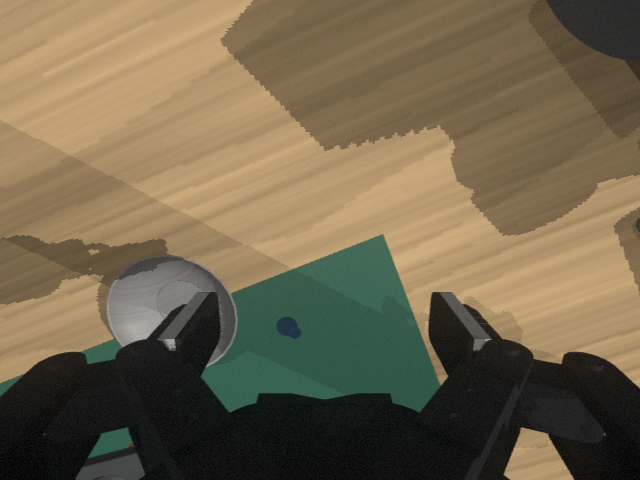

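The wrist view shows the dish at lower left, the mat corner and the gripper fingers. Given the joint-6 range, tool y has to point along about +X. I'll go to a viewing pose over the fixture on the way.

```bash
python3 - <<'E'
from h import *
plan((370,345,260),32);plan((500,110,290),-4)
E
```

```text
at [237.2 577.6 230.5] yaw 67.67 down [-9.0e-04 -1.4e-03 -1.0e+00] t 0.15 F [ 0.5 -0.3  0.1] T [-0.01  0.02 -0.02] op 1.0
q [ 1.002  0.528  1.434 -0.     1.181 -0.179] dp [-0.117  -0.6591  0.845 ] turn 0.1981
at [237.2 577.6 230.5] yaw 67.67 down [-9.0e-04 -1.4e-03 -1.0e+00] t 0.15 F [ 0.5 -0.3  0.1] T [-0.01  0.02 -0.02] op 1.0
q [ 1.002  0.528  1.434 -0.     1.181 -0.179] dp [-0.2361 -1.3312  1.6832] turn 0.3981
```

{"method": "play_rows", "body": {"commands": [{"dp":[-0.117,-0.659,0.845],"turn":0.198},{"dp":[-0.117,-0.659,0.845],"turn":0.198},{"dp":[-0.117,-0.659,0.845],"turn":0.198},{"dp":[-0.117,-0.659,0.845],"turn":0.198},{"dp":[-0.117,-0.659,0.845],"turn":0.198},{"dp":[-0.117,-0.659,0.845],"turn":0.198},{"dp":[-0.117,-0.659,0.845],"turn":0.198}]}}

```text
clock: 0.73
ee_pos: [371.7, 341.5, 260.3]
tool_rot: [0.343, 0.618, -0.344, 0.619]
contact_force: [0.2, 1.0, 0.1]
opening: 1.001
```

```bash
python3 - <<'E'
from h import *
plan((500,110,290),-4)
E
```

```text
at [371.7 341.5 260.3] yaw 31.87 down [-0.    -0.003 -1.   ] t 0.7333 F [0.2 1.  0.1] T [0.04 0.03 0.02] op 1.001
q [ 0.523  0.33   1.692 -0.003  1.121 -0.032] dp [-0.1159 -0.0533  1.0578] turn 0.1993
```

{"method": "play_rows", "body": {"commands": [{"dp":[-0.116,-0.05,1.0],"turn":0.199},{"dp":[-0.116,-0.05,1.0],"turn":0.199},{"dp":[-0.116,-0.05,1.0],"turn":0.199},{"dp":[-0.116,-0.05,1.0],"turn":0.199},{"dp":[-0.116,-0.05,1.0],"turn":0.199},{"dp":[-0.116,-0.05,1.0],"turn":0.199},{"dp":[-0.116,-0.05,1.0],"turn":0.199},{"dp":[-0.116,-0.05,1.0],"turn":0.199}]}}

```text
clock: 1.4
ee_pos: [494.6, 120.3, 290.1]
tool_rot: [-0.518, -0.48, 0.519, -0.482]
contact_force: [-0.2, -0.1, -0.3]
opening: 1.001
```

```bash
python3 - <<'E'
from h import *
import pickle
plan((547,-363,180),-.8)
f=grab('wrist');pickle.dump(f,open('f1.pkl','wb'));print(f['E'])
cv2.imwrite('pics/w1.png',f['pixels'])
th=np.radians(-4);c,s=np.cos(th),np.sin(th);O=np.array([474,95,0])
for p in((0,-85,50),(0,85,45),(40,0,28),(50,152,153),(50,65,140)):
    q=O+[c*p[0]-s*p[1],s*p[0]+c*p[1],p[2]];print(p,proj(f,q).round(1))
E
```

```text
at [494.6 120.3 290.1] yaw -4.22 down [ 9.0e-04 -3.1e-03 -1.0e+00] t 1.4 F [-0.2 -0.1 -0.3] T [ 0.06 -0.02  0.04] op 1.001
q [ 0.021  0.3    1.644 -0.003  1.196  0.096] dp [0.4465 0.3509 1.9112] turn -0.019
[498.5186542  188.83954506 432.68157763]
(0, -85, 50) [[309.4 297.4]]
(0, 85, 45) [[307.2 149.9]]
(40, 0, 28) [[342.9 223.3]]
(50, 152, 153) [[367.9  58.4]]
(50, 65, 140) [[362.9 177.7]]
```

View pics/w1.png

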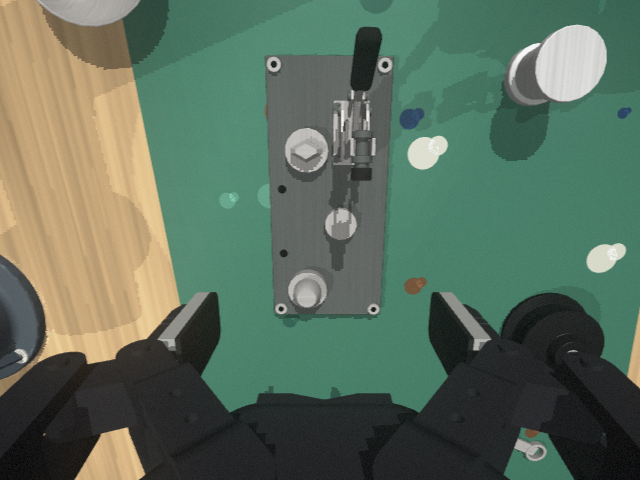

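The wrist view shows the fixture clearly: diamond pin (307,151), round pin (307,296), stem rest (340,224), handle end (368,40), plate bolts (274,65), (385,65), (281,310), (374,310). The predicted pixels agree to about 2 px. I'll refine the fixture pose with a plate mask and pin tops, and take the yoke next.

```bash
cat > fix.py <<'E'
from h import *
import pickle,sys
f=pickle.load(open('f1.pkl','rb'))
im=f['pixels'];g=cv2.cvtColor(im,cv2.COLOR_BGR2GRAY)
up=cv2.resize(im[50:325,260:400],None,fx=4,fy=4,interpolation=2)
hsv=cv2.cvtColor(im,cv2.COLOR_BGR2HSV)
m=((hsv[...,1]<70)).astype(np.uint8)*255;roi=np.zeros_like(m);roi[50:325,255:402]=255;m&=roi
m=cv2.morphologyEx(m,cv2.MORPH_OPEN,np.ones((7,7)))
# plate edges: per-row left/right limits, per-column lower limit
L,Rr=[],[]
for v in range(75,305,5):
    c=np.where(m[v])[0]
    if len(c): L.append(onz(f,c[0]-.5,v,15));Rr.append(onz(f,c[-1]+.5,v,15))
def line(P):
    P=np.array(P)[:,:2]
    for _ in range(3):
        k=np.polyfit(P[:,1],P[:,0],1);r=P[:,0]-np.polyval(k,P[:,1]);P=P[abs(r)<max(1.5,1.5*r.std())]
    return k,len(P),r.std()
for n,P in(('left',L),('right',Rr)):
    k,N,sd=line(P);print(n,'heading',np.degrees(np.arctan(-k[0])).round(2),'x at y=100',np.polyval(k,100).round(1),N,sd.round(2))
for n,u,v,z in(('round top',307,296,50),('diamond top',307,151,45),('rest',340,224,28)):
    gg=g[v-22:v+22,u-22:u+22]
    print(n,onz(f,u,v,z).round(1))
b=np.array([onz(f,*p,17) for p in((281,310),(374,310),(385,65),(274,65))]);print('bolts',b.round(1),b.mean(0).round(1))
E
python3 fix.py
```

```text
left heading -4.52 x at y=100 426.7 46 0.34
right heading -4.54 x at y=100 566.5 46 0.34
round top [465.3  12.2  50. ]
diamond top [479.6 178.6  45. ]
rest [510.5  91.6  28. ]
bolts [[426.9 -20.4  17. ]
 [547.9 -29.3  17. ]
 [570.2 261.7  17. ]
 [450.5 270.6  17. ]] [498.9 120.6  17. ]
```

{"method": "play_rows", "body": {"commands": [{"dp":[0.1,0.18,0.95],"turn":-0.019},{"dp":[0.1,0.18,0.95],"turn":-0.019},{"dp":[0.1,0.18,0.95],"turn":-0.019},{"dp":[0.1,0.18,0.95],"turn":-0.019},{"dp":[0.1,0.18,0.95],"turn":-0.019},{"dp":[0.1,0.18,0.95],"turn":-0.019},{"dp":[0.1,0.18,0.95],"turn":-0.019}]}}

```text
clock: 2.03
ee_pos: [521.7, -122.3, 264.2]
tool_rot: [-0.502, -0.495, 0.505, -0.497]
contact_force: [0.5, -0.6, 1.1]
opening: 0.997
```

```bash
python3 - <<'E'
from h import *
plan((547,-363,200),-.8)
E
```

```text
at [ 521.7 -122.3  264.2] yaw -0.86 down [-0.0011 -0.0047 -1.    ] t 2.0333 F [ 0.5 -0.6  1.1] T [ 0.05 -0.04 -0.03] op 0.997
q [-0.436  0.368  1.617 -0.005  1.156 -0.419] dp [0.2612 0.1161 0.9601] turn -0.0003
```

{"method": "play_rows", "body": {"commands": [{"dp":[0.26,0.116,0.96],"turn":0},{"dp":[0.26,0.116,0.96],"turn":0},{"dp":[0.26,0.116,0.96],"turn":0},{"dp":[0.26,0.116,0.96],"turn":0},{"dp":[0.26,0.116,0.96],"turn":0},{"dp":[0.26,0.116,0.96],"turn":0},{"dp":[0.26,0.116,0.96],"turn":0},{"dp":[0.26,0.116,0.96],"turn":0}]}}

```text
clock: 2.7
ee_pos: [547.0, -362.7, 198.4]
tool_rot: [-0.503, -0.496, 0.505, -0.496]
contact_force: [-0.6, 0.6, 0.3]
opening: 1.001
```

```bash
python3 - <<'E'
from h import *
import pickle
plan((547,-363,60),-.8)
f=grab('wrist');pickle.dump(f,open('f2.pkl','wb'))
for p in((508,-447,24),(511,-276,24),(549,-364,24)): print(proj(f,p).round(1))
im=f['pixels'];hsv=cv2.cvtColor(im,cv2.COLOR_BGR2HSV)
m=((hsv[...,1]<60)&(hsv[...,2]>90)).astype(np.uint8)*255
cs,h=cv2.findContours(m,cv2.RETR_CCOMP,cv2.CHAIN_APPROX_NONE)
o=im.copy()
for i,c in enumerate(cs):
    if h[0][i][3]>=0 and cv2.contourArea(c)>200:
        (x,y),ax,a=cv2.fitEllipse(c);print('hole',round(x,1),round(y,1),np.round(ax,1),onz(f,x,y,24).round(1),onz(f,x,y,12).round(1));cv2.drawContours(o,[c],-1,(0,0,255),1)
cv2.imwrite('pics/w2.png',o)
E
```

```text
at [ 547.  -362.7  198.4] yaw -0.92 down [-0.0029 -0.0022 -1.    ] t 2.7 F [-0.6  0.6  0.3] T [ 0.05 -0.02 -0.04] op 1.001
q [-0.754  0.606  1.38  -0.004  1.156 -0.736] dp [5.537e-01 1.500e-03 1.000e-04] turn -0.0007
[[287.6 301.4]]
[[282.4 119. ]]
[[328.  218.6]]
hole 548.7 342.2 [12.4 26. ] [ 772.4 -496.3   24. ] [ 780.9 -504.    12. ]
hole 414.2 267.0 [24.2 33.6] [ 631.1 -412.7   24. ] [ 634.2 -417.2   12. ]
hole 285.9 297.5 [22.6 32.8] [ 506.5 -442.8   24. ] [ 505.  -448.4   12. ]
hole 325.2 216.0 [21.8 25.9] [ 546.4 -361.5   24. ] [ 546.4 -364.1   12. ]
hole 279.6 122.1 [38.5 43.6] [ 508.5 -278.5   24. ] [ 507.  -277.9   12. ]
hole 588.5 132.1 [19.5 28.2] [ 774.9 -291.1   24. ] [ 783.5 -290.9   12. ]
```

View pics/w2.png

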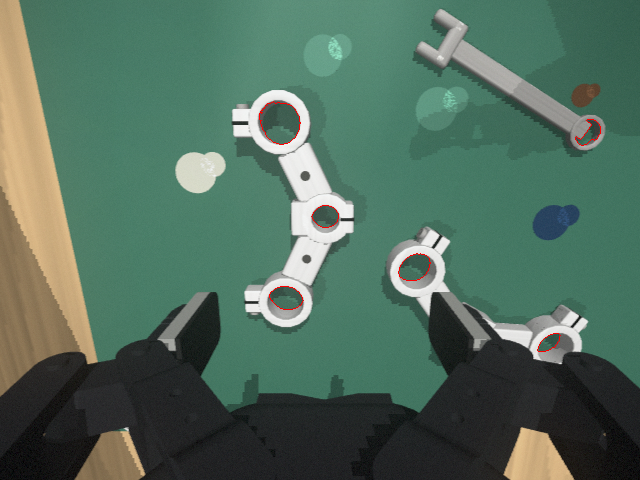

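The middle yoke is cleanly resolved: bore a (286,298), stem (325,216), bore b (280,122). Bore spacing is 170.5 mm and stem offset 40.4 mm, which match the drawing. The heading is −0.7° and the grip point is about (543, −363.6). I'll descend now.

```bash
python3 - <<'E'
from h import *
plan((543,-363.6,40),-.7);plan((543,-363.6,1),-.7)
E
```

```text
at [ 547.  -360.9  199.1] yaw -0.83 down [-0.0029 -0.0015 -1.    ] t 2.75 F [-0.6  0.4 -0.1] T [0.03 0.04 0.02] op 1.0
q [-0.752  0.604  1.382 -0.003  1.157 -0.736] dp [ 0.6365 -0.014   0.0101] turn -0.0007
at [ 547.  -360.9  199.1] yaw -0.83 down [-0.0029 -0.0015 -1.    ] t 2.75 F [-0.6  0.4 -0.1] T [0.03 0.04 0.02] op 1.0
q [-0.752  0.604  1.382 -0.003  1.157 -0.736] dp [ 0.7925 -0.0136  0.0099] turn -0.0007
```

{"method": "play_rows", "body": {"commands": [{"dp":[0.15,-0.014,0.01],"turn":0},{"dp":[0.3,-0.014,0.01],"turn":0},{"dp":[0.45,-0.014,0.01],"turn":0},{"dp":[0.57,-0.014,0.01],"turn":0},{"dp":[0.64,-0.014,0.01],"turn":0},{"dp":[0.69,-0.014,0.01],"turn":0},{"dp":[0.69,-0.014,0.01],"turn":0},{"dp":[0.69,-0.014,0.01],"turn":0}]}}

```text
clock: 3.42
ee_pos: [543.7, -361.9, 27.3]
tool_rot: [-0.502, -0.497, 0.504, -0.496]
contact_force: [0.5, -0.6, 0.4]
opening: 1.0
```

```bash
python3 - <<'E'
from h import *
plan((543,-363.6,1),-.7)
E
```

```text
at [ 543.7 -361.9   27.3] yaw -0.72 down [-0.003  -0.0012 -1.    ] t 3.4167 F [ 0.5 -0.6  0.4] T [-0.04  0.01  0.01] op 1.0
q [-0.757  0.826  1.486 -0.004  0.831 -0.742] dp [ 0.105  -0.0022  0.0068] turn -0.0001
```

{"method": "play_rows", "body": {"commands": [{"dp":[0.05,-0.002,0.007],"turn":0},{"dp":[0.09,-0.002,0.007],"turn":0},{"dp":[0.105,-0.002,0.007],"turn":0},{"dp":[0.105,-0.002,0.007],"turn":0},{"dp":[0.105,-0.002,0.007],"turn":0}]}}

```text
clock: 3.83
ee_pos: [542.9, -363.7, 0.8]
tool_rot: [-0.502, -0.497, 0.504, -0.496]
contact_force: [-0.2, 0.2, 0.2]
opening: 1.002
```

{"method": "play_rows", "body": {"commands": [{"dp":[0,0,0],"turn":0},{"dp":[0,0,0],"turn":0},{"dp":[0,0,0],"turn":0},{"dp":[0,0,0],"turn":0},{"dp":[0,0,0],"turn":0},{"dp":[0,0,0],"turn":0}], "gripper": 0.4}}

```text
clock: 4.33
ee_pos: [543.9, -364.4, 1.9]
tool_rot: [-0.502, -0.496, 0.504, -0.497]
contact_force: [1.2, 0.6, 5.5]
opening: 0.665
```

```bash
python3 - <<'E'
from h import *
plan((543,-363.6,1),-.7)
E
```

```text
at [ 543.9 -364.4    1.9] yaw -0.75 down [-8.0e-04 -2.7e-03 -1.0e+00] t 4.3333 F [1.2 0.6 5.5] T [ 0.06 -0.29 -0.05] op 0.665
q [-0.759  0.865  1.488 -0.004  0.788 -0.744] dp [ 0.0038 -0.0038 -0.0032] turn -0.0003
```

{"method": "play_rows", "body": {"commands": [{"dp":[-0.03,0,0],"turn":0},{"dp":[-0.1,0,0],"turn":0},{"dp":[-0.22,0,0],"turn":0},{"dp":[-0.36,0,0],"turn":0},{"dp":[-0.5,0,0],"turn":0},{"dp":[-0.62,0,0],"turn":0},{"dp":[-0.7,0,0],"turn":0},{"dp":[-0.7,0,0],"turn":0}], "gripper": 0.4}}

```text
clock: 5.0
ee_pos: [545.5, -365.4, 181.4]
tool_rot: [-0.502, -0.494, 0.504, -0.5]
contact_force: [0.7, -1.5, -4.1]
opening: 0.663
```

```bash
python3 - <<'E'
from h import *
import pickle
th=np.radians(-4.55);c,s=np.cos(th),np.sin(th)
G=np.array([471.5+c*37,94.5+s*37]);print('goal grip',G)
plan((527,-150,210),-2.7)
f=grab('wrist');pickle.dump(f,open('f3.pkl','wb'));cv2.imwrite('pics/w3.png',f['pixels'])
E
```

```text
goal grip [508.38339397  91.56482551]
at [ 545.5 -365.4  181.4] yaw -0.73 down [ 0.0044 -0.0081 -1.    ] t 5.0 F [ 0.7 -1.5 -4.1] T [-0.06 -0.14  0.03] op 0.663
q [-0.759  0.622  1.402 -0.003  1.109 -0.745] dp [-0.1218 -0.0846 -0.8597] turn 0.0109
```

View pics/w3.png

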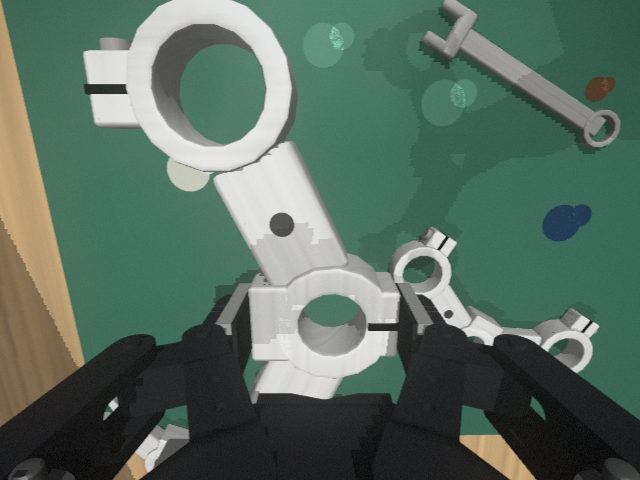

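The yoke is held level. Bore b is at (222,90) and stem bore at (333,325), both visible for measuring the pose in hand.

```bash
cat > held.py <<'E'
from h import *
import pickle,sys
def held(f,under=1.5,th=(200,215),out=None):
    M=np.array(f['mount']);im=f['pixels'];g=cv2.cvtColor(im,cv2.COLOR_BGR2GRAY)
    pl=under-24.;R_=[]
    for t in th:
        m=(cv2.GaussianBlur(g,(3,3),0)>t).astype(np.uint8)*255
        m=cv2.morphologyEx(m,cv2.MORPH_CLOSE,np.ones((3,3)))
        cs,h=cv2.findContours(m,cv2.RETR_CCOMP,cv2.CHAIN_APPROX_NONE)
        for i,c in enumerate(cs):
            if cv2.contourArea(c)<1500: continue
            c=cv2.convexHull(c)[:,0].astype(float)
            p=cv2.undistortPoints(c[:,None],f['K'],f['d'])[:,0]
            r=np.c_[p[:,0],-p[:,1],-np.ones(len(p))]@M[:3,:3].T
            q=M[:3,3]+r*((pl-M[0,3])/r[:,:1])
            A=np.c_[2*q[:,1:],np.ones(len(q))];s=np.linalg.lstsq(A,(q[:,1:]**2).sum(1),rcond=None)[0]
            rad=np.sqrt(s[2]+s[0]**2+s[1]**2);res=abs(np.hypot(q[:,1]-s[0],q[:,2]-s[1])-rad).max()
            if 11<rad<30: print(t,'hole' if h[0][i][3]>=0 else 'outer','tool y,z',s[:2].round(2),'r',rad.round(2),'maxres',res.round(2))
if __name__=='__main__': held(pickle.load(open(sys.argv[1],'rb')),th=(150,170,190,205,220,235))
E
python3 held.py f3.pkl
```

```text
150 hole tool y,z [-37.73 -84.97] r 18.27 maxres 0.66
170 outer tool y,z [ 47.57 -14.16] r 23.62 maxres 10.76
170 hole tool y,z [-37.82 -84.91] r 18.49 maxres 0.28
190 outer tool y,z [ 48.12 -14.07] r 23.57 maxres 10.74
190 hole tool y,z [-37.82 -84.9 ] r 18.63 maxres 0.2
205 outer tool y,z [-2.35 13.99] r 23.56 maxres 8.03
205 outer tool y,z [-16.77 -48.85] r 19.91 maxres 3.19
205 hole tool y,z [-38.02 -85.12] r 18.94 maxres 0.4
220 outer tool y,z [1.59 1.54] r 20.54 maxres 6.62
220 outer tool y,z [-19.01 -47.94] r 18.14 maxres 5.7
220 outer tool y,z [-37.5  -84.96] r 25.31 maxres 0.69
```

{"method": "play_rows", "body": {"commands": [{"dp":[-0.122,-0.085,-0.86],"turn":0.011},{"dp":[-0.122,-0.085,-0.86],"turn":0.011},{"dp":[-0.122,-0.085,-0.86],"turn":0.011},{"dp":[-0.122,-0.085,-0.86],"turn":0.011},{"dp":[-0.122,-0.085,-0.86],"turn":0.011},{"dp":[-0.122,-0.085,-0.86],"turn":0.011},{"dp":[-0.122,-0.085,-0.86],"turn":0.011}]}}

```text
clock: 5.63
ee_pos: [522.9, -144.2, 205.4]
tool_rot: [-0.509, -0.49, 0.512, -0.488]
contact_force: [0.1, -1.0, -4.1]
opening: 0.667
```

```bash
python3 - <<'E'
from h import *
plan((508.4,91.5,185),-4.55)
E
```

```text
at [ 522.9 -144.2  205.4] yaw -2.47 down [-5.7e-03 -7.0e-04 -1.0e+00] t 5.6333 F [ 0.1 -1.  -4.1] T [-0.05 -0.11  0.04] op 0.667
q [-0.473  0.452  1.664 -0.004  1.03  -0.428] dp [ 0.0815 -0.098  -0.9395] turn 0.0115
```

{"method": "play_rows", "body": {"commands": [{"dp":[0.08,-0.098,-0.94],"turn":0.0115},{"dp":[0.08,-0.098,-0.94],"turn":0.0115},{"dp":[0.08,-0.098,-0.94],"turn":0.0115},{"dp":[0.08,-0.098,-0.94],"turn":0.0115},{"dp":[0.08,-0.098,-0.94],"turn":0.0115},{"dp":[0.08,-0.098,-0.94],"turn":0.0115},{"dp":[0.08,-0.098,-0.94],"turn":0.0115},{"dp":[0.08,-0.098,-0.94],"turn":0.0115}]}}

```text
clock: 6.3
ee_pos: [507.1, 92.6, 183.2]
tool_rot: [-0.516, -0.483, 0.521, -0.479]
contact_force: [0.4, -0.7, -5.6]
opening: 0.662
```

```bash
python3 - <<'E'
from h import *
plan((508.4,91.5,95),-4.55)
E
```

```text
at [507.1  92.6 183.2] yaw -4.33 down [-0.01   -0.0014 -0.9999] t 6.3 F [ 0.4 -0.7 -5.6] T [-0.   -0.13  0.07] op 0.662
q [-0.035  0.453  1.748 -0.002  0.951  0.041] dp [0.3529 0.0091 0.0032] turn 0.0012
```

{"method": "play_rows", "body": {"commands": [{"dp":[0.06,0.009,0.003],"turn":0.001},{"dp":[0.14,0.009,0.003],"turn":0.001},{"dp":[0.22,0.009,0.003],"turn":0.001},{"dp":[0.3,0.009,0.003],"turn":0.001},{"dp":[0.353,0.009,0.003],"turn":0.001},{"dp":[0.353,0.009,0.003],"turn":0.001},{"dp":[0.353,0.009,0.003],"turn":0.001},{"dp":[0.353,0.009,0.003],"turn":0.001}]}}

```text
clock: 6.97
ee_pos: [509.3, 90.3, 95.1]
tool_rot: [-0.517, -0.481, 0.522, -0.478]
contact_force: [-0.4, 0.5, -4.1]
opening: 0.666
```

```bash
python3 - <<'E'
from h import *
import pickle
plan((508.4,91.5,60),-4.55)
F={n:grab(n) for n in('wrist','scene','side')}
pickle.dump(F['wrist'],open('f4.pkl','wb'));pickle.dump(F,open('F4.pkl','wb'))
plan((508.4,91.5,60),-4.55)
w=F['wrist']['pixels']
a=cv2.resize(F['scene']['pixels'][210:310,320:470],None,fx=2.13,fy=2.13,interpolation=2)
b=cv2.resize(F['side']['pixels'][160:280,215:335],None,fx=2.2,fy=2.2,interpolation=2)
c=np.zeros((480,160*2,3),np.uint8);c[:a.shape[0],:min(320,a.shape[1])]=a[:,:320];b=b[:480-a.shape[0]];c[a.shape[0]:a.shape[0]+b.shape[0],:b.shape[1]]=b
cv2.imwrite('pics/w4.png',np.hstack([w[:,80:560],c]))
E
python3 held.py f4.pkl
```

```text
at [509.3  90.3  95.1] yaw -4.59 down [-0.0092 -0.0017 -1.    ] t 6.9667 F [-0.4  0.5 -4.1] T [ 0.04 -0.14  0.02] op 0.666
q [-0.04   0.599  1.812 -0.003  0.739  0.043] dp [ 0.1405 -0.0027 -0.0047] turn -0.0002
at [509.3  91.1  95.9] yaw -4.53 down [-0.0077 -0.0016 -1.    ] t 7.1167 F [ 0.7 -0.  -5.4] T [ 0.   -0.09 -0.06] op 0.663
q [-0.038  0.598  1.812 -0.003  0.739  0.043] dp [ 0.1437 -0.0027 -0.0016] turn 0.0001
150 outer tool y,z [ 53.56 -77.21] r 11.35 maxres 2.59
150 hole tool y,z [ 1.78 -0.81] r 13.08 maxres 0.83
150 hole tool y,z [-37.95 -85.15] r 17.99 maxres 1.22
170 hole tool y,z [-37.9  -84.87] r 18.34 maxres 0.37
190 hole tool y,z [-37.97 -84.79] r 18.52 maxres 0.21
205 outer tool y,z [-15.26 -42.62] r 24.56 maxres 9.62
205 hole tool y,z [-37.94 -84.8 ] r 18.66 maxres 0.18
220 outer tool y,z [-1.23 11.45] r 25.82 maxres 5.1
220 outer tool y,z [-17.56 -49.31] r 19.29 maxres 2.57
220 hole tool y,z [-38.11 -85.02] r 18.94 maxres 0.48
235 outer tool y,z [-17.16 -53.2 ] r 11.36 maxres 4.2
235 outer tool y,z [-37.31 -84.92] r 24.85 maxres 3.11
```

View pics/w4.png

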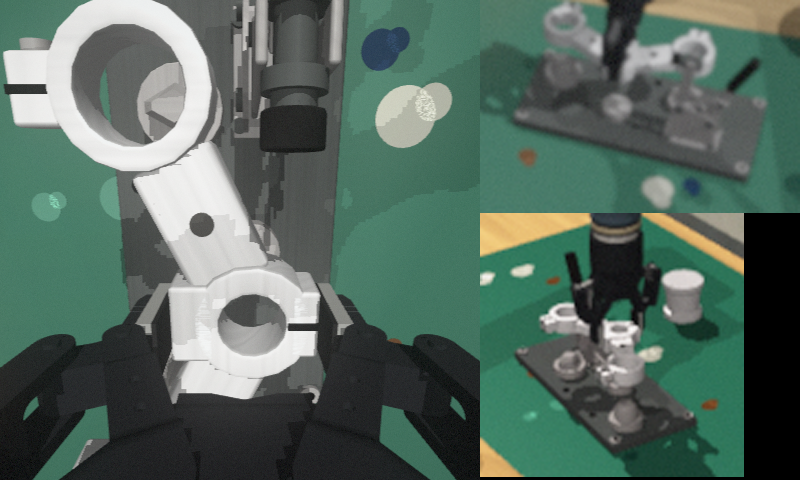

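The wrist view shows bore b (212,85 in the full frame) with the diamond pin visible through it, slightly up and to the right as expected from parallax. The clamp arm is clear at right. I'll check the predicted pin and plate edges against this view.

```bash
python3 - <<'E'
from h import *
import pickle
f=pickle.load(open('f4.pkl','rb'));im=f['pixels']
th=np.radians(-4.55);c,s=np.cos(th),np.sin(th);O=np.array([471.5,94.5,0])
W=lambda p:O+[c*p[0]-s*p[1],s*p[0]+c*p[1],p[2]]
hsv=cv2.cvtColor(im,cv2.COLOR_BGR2HSV);m=(hsv[...,1]>90)
for v in range(180,270,15):
    row=m[v];l=[u for u in range(190,240) if row[u-4:u].mean()>.7 and row[u:u+5].mean()<.3]
    r=[u for u in range(380,450) if row[u:u+4].mean()>.7 and row[u-5:u].mean()<.3]
    o=[]
    for k in (l[:1],r[-1:]):
        if k:
            q=onz(f,k[0]-.5,v,15)-O;o+=[round(c*q[0]+s*q[1],1)]
    print(v,l[:1],r[-1:],'fixture x of edges',o)
k=5;x0,y0,x1,y1=150,10,320,140
o=cv2.resize(im[y0:y1,x0:x1],None,fx=4.5,fy=4.5,interpolation=2)
def dr(P,col):
    p=(proj(f,P)-[x0,y0]+.5)*4.5;cv2.polylines(o,[p.astype(np.int32)],True,col,1)
a=np.linspace(0,2*np.pi,60)
dr([W((x,85+y,45)) for x,y in((11.5,0),(0,8.3),(-11.5,0),(0,-8.3))],(0,0,255))
dr([W((24.5*np.cos(t),85+24.5*np.sin(t),28)) for t in a],(255,0,0))
dr([W((17.2*np.cos(t),85+17.2*np.sin(t),37)) for t in a],(0,255,255))
cv2.imwrite('pics/o4.png',o)
E
```

```text
180 [] [419] fixture x of edges [np.float64(95.5)]
195 [] [418] fixture x of edges [np.float64(95.6)]
210 [194] [417] fixture x of edges [np.float64(-48.4), np.float64(95.6)]
225 [200] [415] fixture x of edges [np.float64(-45.4), np.float64(95.0)]
240 [201] [414] fixture x of edges [np.float64(-45.7), np.float64(95.0)]
255 [202] [414] fixture x of edges [np.float64(-46.1), np.float64(95.7)]
```

View pics/o4.png

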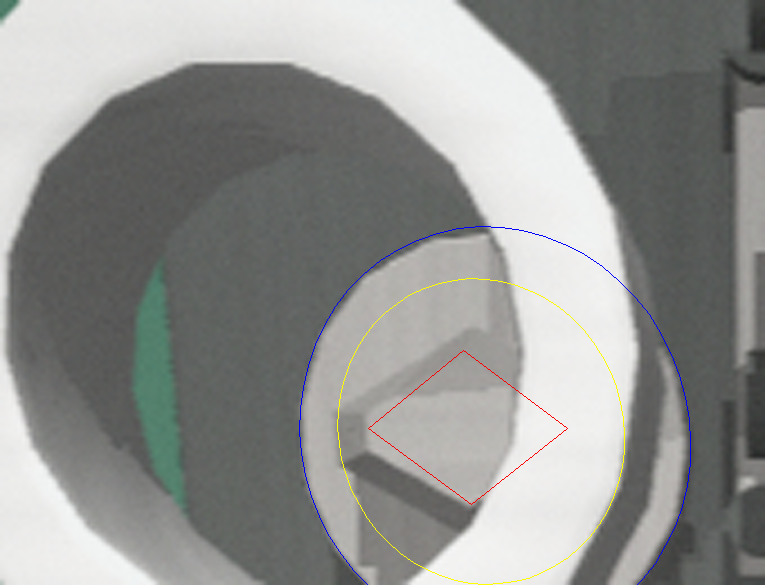

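The overlay fits to about 1 mm: edges at −45.7/+95.4 against −45/+95, and the pin about 1 mm lower in y. Corrected TCP target is (509.4, 90.4). I'll lower in steps.

```bash
python3 - <<'E'
from h import *
plan((509.4,90.4,46),-4.55)
E
```

```text
at [509.3  91.1  95.9] yaw -4.53 down [-0.0077 -0.0016 -1.    ] t 7.1167 F [ 0.7 -0.  -5.4] T [ 0.   -0.09 -0.06] op 0.663
q [-0.038  0.598  1.812 -0.003  0.739  0.043] dp [0.1996 0.002  0.0023] turn 0.0001
```

{"method": "play_rows", "body": {"commands": [{"dp":[0.05,0.002,0.002],"turn":0},{"dp":[0.1,0.002,0.002],"turn":0},{"dp":[0.14,0.002,0.002],"turn":0},{"dp":[0.165,0.002,0.002],"turn":0},{"dp":[0.18,0.002,0.002],"turn":0},{"dp":[0.19,0.002,0.002],"turn":0},{"dp":[0.2,0.002,0.002],"turn":0},{"dp":[0.2,0.002,0.002],"turn":0}]}}

```text
clock: 7.78
ee_pos: [509.5, 90.5, 45.8]
tool_rot: [-0.517, -0.481, 0.522, -0.478]
contact_force: [-0.3, -0.2, -5.5]
opening: 0.664
```

```bash
python3 - <<'E'
from h import *
plan((509.4,90.4,38),-4.55)
E
```

```text
at [509.5  90.5  45.8] yaw -4.53 down [-0.0077 -0.0016 -1.    ] t 7.7833 F [-0.3 -0.2 -5.5] T [-0.   -0.12  0.07] op 0.664
q [-0.039  0.689  1.835 -0.003  0.625  0.042] dp [ 0.0312 -0.      0.0004] turn 0.0001
```

{"method": "play_rows", "body": {"commands": [{"dp":[0.008,0,0],"turn":0},{"dp":[0.014,0,0],"turn":0},{"dp":[0.02,0,0],"turn":0},{"dp":[0.02,0,0],"turn":0}]}}

```text
clock: 8.12
ee_pos: [509.4, 90.5, 40.7]
tool_rot: [-0.517, -0.481, 0.522, -0.478]
contact_force: [-0.0, -0.1, -4.9]
opening: 0.666
```

```bash
python3 - <<'E'
from h import *
plan((509.4,90.4,38),-4.55)
E
```

```text
at [509.4  90.5  40.7] yaw -4.53 down [-0.0078 -0.0015 -1.    ] t 8.1167 F [-0.  -0.1 -4.9] T [ 0.09 -0.15 -0.  ] op 0.666
q [-0.039  0.699  1.836 -0.003  0.614  0.042] dp [0.0106 0.0002 0.0005] turn 0.0001
```

{"method": "play_rows", "body": {"commands": [{"dp":[0.006,0,0],"turn":0},{"dp":[0.012,0,0],"turn":0},{"dp":[0.018,0,0],"turn":0},{"dp":[0.018,0,0],"turn":0}]}}

```text
clock: 8.45
ee_pos: [509.2, 90.6, 35.9]
tool_rot: [-0.517, -0.481, 0.522, -0.478]
contact_force: [0.5, 0.8, -5.4]
opening: 0.666
```

```bash
python3 - <<'E'
from h import *
plan((509.4,90.4,30),-4.55)
E
```

```text
at [509.2  90.6  35.9] yaw -4.53 down [-0.0081 -0.0015 -1.    ] t 8.45 F [ 0.5  0.8 -5.4] T [ 0.08 -0.16 -0.03] op 0.666
q [-0.039  0.708  1.838 -0.003  0.604  0.042] dp [0.0235 0.0009 0.0005] turn 0.0001
```

{"method": "play_rows", "body": {"commands": [{"dp":[0.006,0,0],"turn":0},{"dp":[0.012,0,0],"turn":0},{"dp":[0.018,0,0],"turn":0},{"dp":[0.018,0,0],"turn":0}]}}

```text
clock: 8.78
ee_pos: [509.2, 90.6, 31.1]
tool_rot: [-0.517, -0.481, 0.522, -0.478]
contact_force: [0.1, 0.1, -4.9]
opening: 0.665
```

```bash
python3 - <<'E'
from h import *
plan((509.4,90.4,28),-4.55)
E
```

```text
at [509.2  90.6  31.1] yaw -4.53 down [-0.0083 -0.0015 -1.    ] t 8.7833 F [ 0.1  0.1 -4.9] T [ 0.1  -0.13 -0.03] op 0.665
q [-0.039  0.717  1.839 -0.003  0.593  0.042] dp [0.0123 0.001  0.0006] turn 0.0001
```

{"method": "play_rows", "body": {"commands": [{"dp":[0.003,0,0],"turn":0},{"dp":[0.006,0,0],"turn":0},{"dp":[0.008,0,0],"turn":0},{"dp":[0.008,0,0],"turn":0}]}}

```text
clock: 9.12
ee_pos: [509.2, 90.6, 30.0]
tool_rot: [-0.517, -0.481, 0.522, -0.478]
contact_force: [-1.6, 0.5, 3.9]
opening: 0.664
```

```bash
python3 - <<'E'
from h import *
plan((509.4,90.4,28),-4.55)
E
```

```text
at [509.2  90.6  30. ] yaw -4.52 down [-0.0077 -0.0015 -1.    ] t 9.1167 F [-1.6  0.5  3.9] T [ 0.09  0.08 -0.03] op 0.664
q [-0.039  0.719  1.84  -0.003  0.59   0.042] dp [0.0079 0.0009 0.0006] turn 0.0002
```

Contact at z = 30.0, which matches the seated height (28 + 1.9). A slight press, then release.

{"method": "play_rows", "body": {"commands": [{"dp":[0.003,0,0],"turn":0},{"dp":[0.004,0,0],"turn":0},{"dp":[0.004,0,0],"turn":0}]}}

```text
clock: 9.37
ee_pos: [509.2, 90.6, 29.9]
tool_rot: [-0.517, -0.481, 0.522, -0.479]
contact_force: [-2.4, 0.6, 8.5]
opening: 0.668
```

{"method": "play_rows", "body": {"commands": [{"dp":[0,0,0],"turn":0},{"dp":[0,0,0],"turn":0},{"dp":[0,0,0],"turn":0},{"dp":[0,0,0],"turn":0},{"dp":[0,0,0],"turn":0},{"dp":[0,0,0],"turn":0}], "gripper": 1}}

```text
clock: 9.87
ee_pos: [509.3, 90.6, 29.8]
tool_rot: [-0.517, -0.481, 0.522, -0.479]
contact_force: [0.3, -0.8, -0.4]
opening: 0.998
```

{"method": "play_rows", "body": {"commands": [{"dp":[-0.03,0,0],"turn":0},{"dp":[-0.12,0,0],"turn":0},{"dp":[-0.26,0,0],"turn":0},{"dp":[-0.4,0,0],"turn":0},{"dp":[-0.54,0,0],"turn":0},{"dp":[-0.66,0,0],"turn":0},{"dp":[-0.7,0,0],"turn":0},{"dp":[-0.7,0,0],"turn":0}], "gripper": 1}}

```text
clock: 10.53
ee_pos: [512.4, 90.8, 208.1]
tool_rot: [-0.519, -0.479, 0.52, -0.48]
contact_force: [0.2, 0.1, 0.3]
opening: 1.001
```

```bash
python3 - <<'E'
from h import *
import pickle
th=np.radians(-4.55);c,s=np.cos(th),np.sin(th);O=np.array([471.5,93.6,0])
W=lambda p:O+[c*p[0]-s*p[1],s*p[0]+c*p[1],p[2]]
plan((509.4,90.4,28),-4.55)
f=grab('wrist');pickle.dump(f,open('f5.pkl','wb'))
im=f['pixels'].copy();g=cv2.cvtColor(im,cv2.COLOR_BGR2GRAY)
a=np.linspace(0,2*np.pi,90)
for (x,y,r) in((0,85,18.4),(0,-85,18.4),(40,0,13)):
    cv2.polylines(im,[proj(f,[W((x+r*np.cos(t),y+r*np.sin(t),52)) for t in a]).astype(np.int32)],True,(0,0,255),1)
cv2.polylines(im,[proj(f,[W((50,y,z)) for y,z in((152,153),(172,143),(175,135),(172,125),(166,85))]).astype(np.int32)],False,(255,0,0),1)
d=grab('side')['pixels'][160:280,230:350]
d=cv2.resize(d,(160*2,320),interpolation=2)[:,:]
o=np.hstack([im[:,100:580],cv2.copyMakeBorder(d,0,160,0,0,0)]);cv2.imwrite('pics/w5.png',o)
E
```

```text
at [512.4  90.8 208.1] yaw -4.51 down [ 2.0e-04 -1.9e-03 -1.0e+00] t 10.5333 F [0.2 0.1 0.3] T [-0.   -0.01  0.02] op 1.001
q [-0.038  0.419  1.718 -0.002  1.004  0.042] dp [ 0.7203 -0.0122  0.0014] turn 0.0002
```

View pics/w5.png

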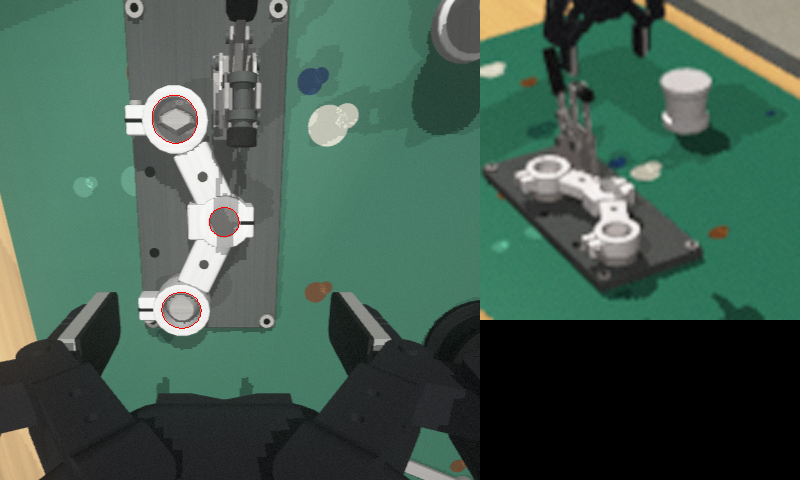

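The yoke is seated: predicted seated rims (z = 52) coincide with the actual bore rims at (175,119), (181,310) and (224,222), and both pins are centred in the bores. Next is the clamp handle, pushed with shut fingers from above.

```bash
cat >> h.py <<'E'
def W(p):
    th=np.radians(-4.55);c,s=np.cos(th),np.sin(th)
    return np.array([471.5+c*p[0]-s*p[1],93.6+s*p[0]+c*p[1],p[2]])
def FX():
    th=np.radians(-4.55);c,s=np.cos(th),np.sin(th);q=state()['ee_pos'];d=q-[471.5,93.6,0]
    print('fixture coords',np.round([c*d[0]+s*d[1],-s*d[0]+c*d[1],q[2]],1))
def path(pts):
    for p in pts: print(p);plan(W(p),-4.55)
E
python3 - <<'E'
from h import *
FX();path([(50,130,205)])
E
```

```text
fixture coords [ 38.4   0.3 204.3]
(50, 130, 205)
at [509.8  90.8 204.3] yaw -4.52 down [-0.0082 -0.0016 -1.    ] t 10.6333 F [-0.1 -1.  -0.5] T [-0.01  0.03  0.01] op 0.997
q [-0.039  0.424  1.723 -0.002  1.003  0.042] dp [-0.0042  0.0467 -0.5188] turn 0.0002
```

{"method": "play_rows", "body": {"commands": [{"dp":[-0.004,0.01,-0.12],"turn":0},{"dp":[-0.004,0.03,-0.27],"turn":0},{"dp":[-0.004,0.047,-0.4],"turn":0},{"dp":[-0.004,0.047,-0.519],"turn":0},{"dp":[-0.004,0.047,-0.519],"turn":0},{"dp":[-0.004,0.047,-0.519],"turn":0},{"dp":[-0.004,0.047,-0.519],"turn":0},{"dp":[-0.004,0.047,-0.519],"turn":0}], "gripper": 0}}

```text
clock: 11.3
ee_pos: [530.8, 218.1, 203.5]
tool_rot: [-0.516, -0.482, 0.523, -0.478]
contact_force: [-0.2, -0.3, 0.5]
opening: -0.002
```

```bash
python3 - <<'E'
from h import *
import pickle
FX();path([(50,130,150)])
f=grab('wrist')
im=f['pixels'].copy()
cv2.polylines(im,[proj(f,[W((50,y,z)) for y,z in((152,153),(172,143),(175,135),(172,125),(166,85))]).astype(np.int32)],False,(0,0,255),1)
d=grab('side')['pixels'][110:250,190:330];e=grab('scene')['pixels'][180:300,360:480]
o=np.hstack([im[:,100:540],np.vstack([cv2.resize(d,(240,240),interpolation=2),cv2.resize(e,(240,240),interpolation=2)])]);cv2.imwrite('pics/w6.png',o)
E
```

```text
fixture coords [ 49.2 128.8 203.5]
(50, 130, 150)
at [530.8 218.1 203.5] yaw -4.58 down [-0.0113 -0.0026 -0.9999] t 11.3 F [-0.2 -0.3  0.5] T [-0.    0.04  0.04] op -0.002
q [ 0.195  0.497  1.584 -0.     1.072  0.275] dp [ 0.2141  0.0054 -0.0054] turn -0.0001
```

View pics/w6.png

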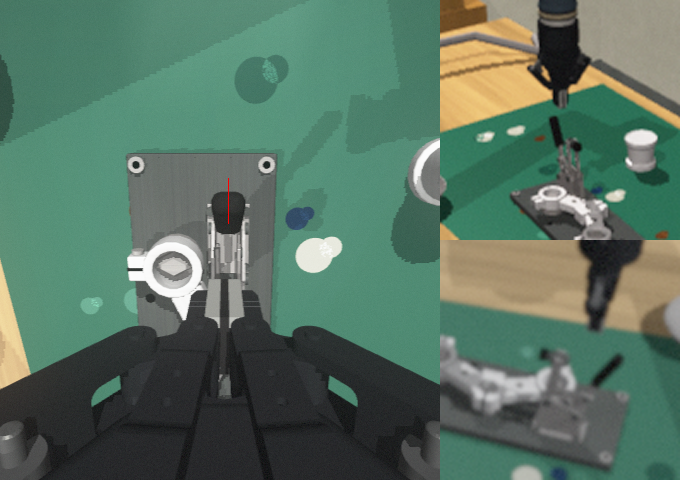

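The shut fingers line up with the handle (black grip at about (330,212) in the full frame), and the predicted push-point path starts on the grip. Descending in front of it.

{"method": "play_rows", "body": {"commands": [{"dp":[0.06,0.005,-0.005],"turn":0},{"dp":[0.12,0.005,-0.005],"turn":0},{"dp":[0.18,0.005,-0.005],"turn":0},{"dp":[0.21,0.005,-0.005],"turn":0},{"dp":[0.21,0.005,-0.005],"turn":0},{"dp":[0.21,0.005,-0.005],"turn":0}]}}

```text
clock: 11.95
ee_pos: [532.5, 218.7, 152.1]
tool_rot: [-0.517, -0.481, 0.523, -0.478]
contact_force: [0.2, 0.3, 0.6]
opening: 0.001
```

```bash
python3 - <<'E'
from h import *
FX();path([(50,144,149),(50,161,143),(50,165,135),(50,164,125)])
E
```

```text
fixture coords [ 50.9 129.6 152.1]
(50, 144, 149)
at [532.5 218.7 152.1] yaw -4.66 down [-0.0095 -0.002  -1.    ] t 11.95 F [0.2 0.3 0.6] T [-0.01  0.01 -0.04] op 0.001
q [ 0.196  0.568  1.626 -0.     0.958  0.277] dp [ 0.0124 -0.0037 -0.0578] turn -0.0006
(50, 161, 143)
at [532.5 218.7 152.1] yaw -4.66 down [-0.0095 -0.002  -1.    ] t 11.95 F [0.2 0.3 0.6] T [-0.01  0.01 -0.04] op 0.001
q [ 0.196  0.568  1.626 -0.     0.958  0.277] dp [ 0.0362 -0.0036 -0.1259] turn -0.0006
(50, 165, 135)
at [532.5 218.7 152.1] yaw -4.66 down [-0.0095 -0.002  -1.    ] t 11.95 F [0.2 0.3 0.6] T [-0.01  0.01 -0.04] op 0.001
q [ 0.196  0.568  1.626 -0.     0.958  0.277] dp [ 0.0681 -0.0033 -0.1419] turn -0.0006
(50, 164, 125)
at [532.5 218.7 152.1] yaw -4.66 down [-0.0095 -0.002  -1.    ] t 11.95 F [0.2 0.3 0.6] T [-0.01  0.01 -0.04] op 0.001
q [ 0.196  0.568  1.626 -0.     0.958  0.277] dp [ 0.1081 -0.0029 -0.1381] turn -0.0006
```

{"method": "play_rows", "body": {"commands": [{"dp":[0.006,-0.004,-0.03],"turn":0},{"dp":[0.012,-0.004,-0.058],"turn":0},{"dp":[0.02,-0.004,-0.08],"turn":0},{"dp":[0.028,-0.004,-0.105],"turn":0},{"dp":[0.036,-0.004,-0.126],"turn":0},{"dp":[0.036,-0.004,-0.126],"turn":0}]}}

```text
clock: 12.45
ee_pos: [534.0, 251.4, 142.7]
tool_rot: [-0.517, -0.481, 0.523, -0.478]
contact_force: [-0.2, -0.0, -0.5]
opening: -0.002
```

```bash
python3 - <<'E'
from h import *
FX();path([(50,166,134),(50,165,122)])
E
```

```text
fixture coords [ 49.8 162.2 142.7]
(50, 166, 134)
at [534.  251.4 142.7] yaw -4.62 down [-0.0095 -0.0014 -1.    ] t 12.45 F [-0.2 -0.  -0.5] T [ 0.01 -0.05  0.03] op -0.002
q [2.500e-01 5.970e-01 1.596e+00 1.000e-03 9.580e-01 3.300e-01] dp [ 0.035   0.0012 -0.0151] turn -0.0004
(50, 165, 122)
at [534.  251.4 142.7] yaw -4.62 down [-0.0095 -0.0014 -1.    ] t 12.45 F [-0.2 -0.  -0.5] T [ 0.01 -0.05  0.03] op -0.002
q [2.500e-01 5.970e-01 1.596e+00 1.000e-03 9.580e-01 3.300e-01] dp [ 0.083   0.0017 -0.0112] turn -0.0004
```

{"method": "play_rows", "body": {"commands": [{"dp":[0.015,0.001,-0.01],"turn":0},{"dp":[0.035,0.001,-0.015],"turn":0},{"dp":[0.06,0.001,-0.013],"turn":0},{"dp":[0.083,0.001,-0.011],"turn":0}]}}

```text
clock: 12.78
ee_pos: [534.0, 252.1, 122.8]
tool_rot: [-0.515, -0.481, 0.523, -0.479]
contact_force: [-0.3, -13.0, 7.5]
opening: -0.004
```

```bash
python3 - <<'E'
from h import *
FX();path([(50,164,105),(50,163,92)])
f=grab('wrist');cv2.imwrite('pics/w7.png',f['pixels'][:,160:480])
E
```

```text
fixture coords [ 49.8 163.  122.8]
(50, 164, 105)
at [534.  252.1 122.8] yaw -4.47 down [-0.0098 -0.0062 -0.9999] t 12.7833 F [ -0.3 -13.    7.5] T [-2.01  0.08  0.04] op -0.004
q [ 0.254  0.627  1.607 -0.004  0.919  0.334] dp [ 0.0713  0.0016 -0.0047] turn 0.0004
(50, 163, 92)
at [534.  252.1 122.8] yaw -4.47 down [-0.0098 -0.0062 -0.9999] t 12.7833 F [ -0.3 -13.    7.5] T [-2.01  0.08  0.04] op -0.004
q [ 0.254  0.627  1.607 -0.004  0.919  0.334] dp [ 0.1233  0.0021 -0.001 ] turn 0.0004
```

View pics/w7.png

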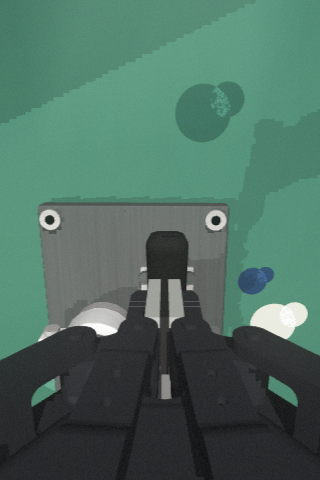

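The fingers are on the grip with the handle part-way down. The reaction is mostly −y, so I'll ease off in y and go down.

```bash
python3 - <<'E'
from h import *
path([(50,159,112)])
E
```

```text
(50, 159, 112)
at [533.6 252.1 121.5] yaw -4.54 down [-0.0111 -0.0054 -0.9999] t 12.8333 F [-0.7 -1.8  0.9] T [-0.11 -0.02  0.03] op 0.002
q [ 0.253  0.629  1.608 -0.003  0.917  0.334] dp [0.0381 0.0029 0.0154] turn 0.0001
```

{"method": "play_rows", "body": {"commands": [{"dp":[0.01,0.002,0.0],"turn":0},{"dp":[0.02,0.002,0.004],"turn":0},{"dp":[0.03,0.002,0.008],"turn":0},{"dp":[0.04,0.003,0.01],"turn":0},{"dp":[0.05,0.003,0.012],"turn":0},{"dp":[0.06,0.003,0.012],"turn":0}]}}

```text
clock: 13.33
ee_pos: [533.9, 249.2, 106.2]
tool_rot: [-0.515, -0.481, 0.524, -0.478]
contact_force: [0.9, 0.3, 1.6]
opening: 0.001
```

```bash
python3 - <<'E'
from h import *
FX();path([(50,160,95)])
E
```

```text
fixture coords [ 49.9 160.1 106.2]
(50, 160, 95)
at [533.9 249.2 106.2] yaw -4.54 down [-0.0112 -0.005  -0.9999] t 13.3333 F [0.9 0.3 1.6] T [0.12 0.09 0.02] op 0.001
q [ 0.248  0.65   1.62  -0.003  0.884  0.329] dp [ 0.0449  0.0009 -0.0001] turn 0.0
```

{"method": "play_rows", "body": {"commands": [{"dp":[0.012,0.001,0],"turn":0},{"dp":[0.024,0.001,0],"turn":0},{"dp":[0.036,0.001,0],"turn":0},{"dp":[0.048,0.001,0],"turn":0},{"dp":[0.06,0.001,0],"turn":0},{"dp":[0.07,0.001,0],"turn":0}]}}

```text
clock: 13.83
ee_pos: [534.1, 249.2, 88.1]
tool_rot: [-0.515, -0.481, 0.524, -0.478]
contact_force: [0.8, 0.3, -0.9]
opening: 0.003
```

```bash
python3 - <<'E'
from h import *
FX();path([(50,160,84)])
E
```

```text
fixture coords [ 50.  160.   88.1]
(50, 160, 84)
at [534.1 249.2  88.1] yaw -4.56 down [-0.0111 -0.0047 -0.9999] t 13.8333 F [ 0.8  0.3 -0.9] T [ 0.01 -0.   -0.01] op 0.003
q [ 0.248  0.678  1.629 -0.002  0.847  0.329] dp [0.0166 0.0001 0.0001] turn -0.0001
```

{"method": "play_rows", "body": {"commands": [{"dp":[0.008,0,0],"turn":0},{"dp":[0.014,0,0],"turn":0},{"dp":[0.02,0,0],"turn":0},{"dp":[0.022,0,0],"turn":0},{"dp":[0.022,0,0],"turn":0}]}}

```text
clock: 14.25
ee_pos: [534.3, 249.4, 84.5]
tool_rot: [-0.516, -0.481, 0.523, -0.478]
contact_force: [-2.7, -1.6, 13.6]
opening: 0.001
```

```bash
python3 - <<'E'
from h import *
FX();path([(50,160,80)])
a=grab('side')['pixels'][150:270,220:340];b=grab('scene')['pixels'][200:300,320:470]
cv2.imwrite('pics/w8.png',np.hstack([cv2.resize(a,(400,400),interpolation=2),cv2.copyMakeBorder(cv2.resize(b,(400,267),interpolation=2),0,133,0,0,0)]))
E
```

```text
fixture coords [ 50.2 160.3  84.5]
(50, 160, 80)
at [534.3 249.4  84.5] yaw -4.55 down [-0.0101 -0.0044 -0.9999] t 14.25 F [-2.7 -1.6 13.6] T [-0.2   0.57 -0.01] op 0.001
q [ 0.248  0.683  1.631 -0.002  0.839  0.329] dp [ 0.0182 -0.0007  0.001 ] turn -0.0
```

{"method": "play_rows", "body": {"commands": [{"dp":[0.008,0,0],"turn":0},{"dp":[0.014,0,0],"turn":0},{"dp":[0.016,0,0],"turn":0},{"dp":[0.016,0,0],"turn":0}]}}

```text
clock: 14.68
ee_pos: [534.4, 249.5, 83.5]
tool_rot: [-0.516, -0.481, 0.523, -0.479]
contact_force: [-4.8, -1.2, 19.5]
opening: 0.001
```

```bash
python3 - <<'E'
from h import *
FX();path([(50,160,200)])
E
```

```text
fixture coords [ 50.3 160.4  83.5]
(50, 160, 200)
at [534.4 249.5  83.5] yaw -4.53 down [-0.0089 -0.0044 -1.    ] t 14.6833 F [-4.8 -1.2 19.5] T [-0.42  0.85  0.04] op 0.001
q [ 0.248  0.685  1.632 -0.003  0.835  0.329] dp [-0.4658 -0.0053  0.0038] turn 0.0001
```

I have used all 12 picture views, so the remaining checks are numeric. Retreating straight up.

{"method": "play_rows", "body": {"commands": [{"dp":[-0.02,0,0],"turn":0},{"dp":[-0.08,0,0],"turn":0},{"dp":[-0.2,0,0],"turn":0},{"dp":[-0.34,0,0],"turn":0},{"dp":[-0.46,0,0],"turn":0},{"dp":[-0.5,0,0],"turn":0},{"dp":[-0.5,0,0],"turn":0}]}}

```text
clock: 15.27
ee_pos: [537.6, 250.8, 211.7]
tool_rot: [-0.518, -0.48, 0.52, -0.48]
contact_force: [-0.2, -0.5, -0.8]
opening: 0.0
```

```bash
python3 - <<'E'
from h import *
FX();path([(38,0,206)])
E
```

```text
fixture coords [ 53.4 161.9 211.7]
(38, 0, 206)
at [537.6 250.8 211.7] yaw -4.52 down [-0.0017 -0.0023 -1.    ] t 15.2667 F [-0.2 -0.5 -0.8] T [-0.01  0.01 -0.01] op 0.0
q [ 0.249  0.508  1.533 -0.002  1.102  0.329] dp [ 0.0244 -0.062   0.6476] turn 0.0002
```

{"method": "play_rows", "body": {"commands": [{"dp":[0.01,-0.062,0.15],"turn":0},{"dp":[0.01,-0.062,0.3],"turn":0},{"dp":[0.02,-0.062,0.45],"turn":0},{"dp":[0.02,-0.062,0.58],"turn":0},{"dp":[0.02,-0.062,0.648],"turn":0},{"dp":[0.02,-0.062,0.648],"turn":0},{"dp":[0.02,-0.062,0.648],"turn":0},{"dp":[0.02,-0.062,0.648],"turn":0}], "gripper": 1}}

```text
clock: 15.93
ee_pos: [508.8, 91.0, 205.9]
tool_rot: [-0.518, -0.48, 0.521, -0.479]
contact_force: [-0.1, -0.6, -0.6]
opening: 1.003
```

```bash
python3 - <<'E'
from h import *
import pickle
FX();f=grab('wrist');F={'w':f,'scene':grab('scene'),'side':grab('side')};pickle.dump(F,open('F9.pkl','wb'))
f0=pickle.load(open('f5.pkl','rb'))
def fxy(q):
    th=np.radians(-4.55);c,s=np.cos(th),np.sin(th);d=q-np.array([471.5,93.6,0]);return np.array([c*d[0]+s*d[1],-s*d[0]+c*d[1]]).round(1)
for n,ff in(('before',f0),('after',f)):
    g=cv2.GaussianBlur(cv2.cvtColor(ff['pixels'],cv2.COLOR_BGR2GRAY),(3,3),0)
    for t in(190,205):
        m=(g>t).astype(np.uint8)*255
        cs,h=cv2.findContours(m,cv2.RETR_CCOMP,cv2.CHAIN_APPROX_NONE)
        for i,c in enumerate(cs):
            if h[0][i][3]>=0 and 300<cv2.contourArea(cv2.convexHull(c))<4000:
                (x,y),ax,a=cv2.fitEllipse(cv2.convexHull(c));print(n,t,'hole px',round(x,1),round(y,1),np.round(ax,1),'fix',fxy(onz(ff,x,y,52)))
    # dark (rubber) blobs along the clamp plane
    m=(g<45).astype(np.uint8)*255;m[290:]=0;m=cv2.morphologyEx(m,cv2.MORPH_OPEN,np.ones((5,5)))
    for c in cv2.findContours(m,cv2.RETR_EXTERNAL,2)[0]:
        if cv2.contourArea(c)>60:
            x,y,w,hh=cv2.boundingRect(c);print(n,'dark',x,y,w,hh,'fix lo/hi z=85',fxy(onz(ff,x,y+hh,85)),fxy(onz(ff,x+w,y,85)))
p=lambda P:proj(f,[W(P)])[0].round(1)
print('expected handle end',p((50,186,85)),'push',p((50,166,85)),'foot at stem',p((50,15,60)),'open handle',p((50,161,171)))
E
```

```text
fixture coords [ 37.4   0.4 205.9]
before 190 hole px 281.0 309.6 [36.2 40.8] fix [ -0.4 -84. ]
before 190 hole px 274.4 119.0 [46.4 49.5] fix [-0.3 85.5]
before 205 hole px 281.0 309.8 [36.9 41.5] fix [ -0.4 -84.2]
before 205 hole px 274.4 119.1 [46.9 50.2] fix [-0.3 85.4]
before dark 327 0 30 20 fix lo/hi z=85 [ 41.8 146.7] [ 61.6 158.4]
after 190 hole px 285.4 310.5 [36.5 41.1] fix [ -0.4 -84. ]
after 190 hole px 279.3 118.6 [46.8 50.1] fix [-0.3 85.6]
after 205 hole px 285.4 310.6 [37.4 41.7] fix [ -0.4 -84.1]
after 205 hole px 279.3 118.6 [47.5 50.4] fix [-0.3 85.5]
after dark 333 0 25 42 fix lo/hi z=85 [ 41.8 132.7] [ 58.  157.5]
expected handle end [346.6 -51.4] push [346. -15.] foot at stem [341.3 207.3] open handle [357.4 -88.9]
```

Bore positions are unchanged and on the pins. Next I'll check the handle height by triangulating its black grip in the scene and side views.

```bash
python3 - <<'E'
from h import *
import pickle
F=pickle.load(open('F9.pkl','rb'))
L={}
for n in('scene','side'):
    f=F[n];g=cv2.cvtColor(f['pixels'],cv2.COLOR_BGR2GRAY)
    e=proj(f,[W((50,186,79)),W((50,124,79)),W((50,155,150)),W((50,161,171))]).round(1);print(n,'exp closed end,root; open root,end',e.tolist())
    x0,y0=(e.min(0)-12).astype(int);x1,y1=(e.max(0)+12).astype(int)
    m=(g<40).astype(np.uint8)*255;k=np.zeros_like(m);k[y0:y1,x0:x1]=255;m&=k
    for c in cv2.findContours(m,cv2.RETR_EXTERNAL,2)[0]:
        if cv2.contourArea(c)>15:
            (u,v),wh,a=cv2.minAreaRect(c);b=cv2.boxPoints(((u,v),wh,a))
            s=np.argsort([np.linalg.norm(b[i]-b[(i+1)%4]) for i in range(4)])
            mids=[(b[i]+b[(i+1)%4])/2 for i in s[:2]]
            print('blob',round(u,1),round(v,1),np.round(wh,1),'ends',np.round(mids,1).tolist())
E
```

```text
scene exp closed end,root; open root,end [[452.4, 264.6], [429.0, 259.1], [444.3, 242.6], [447.8, 237.2]]
blob 441.0 261.9 [20.3  3.5] ends [[431.20001220703125, 259.20001220703125], [450.79998779296875, 264.6000061035156]]
side exp closed end,root; open root,end [[253.7, 200.2], [262.3, 207.6], [257.2, 185.2], [256.1, 178.9]]
blob 257.1 201.7 [9.8 4.2] ends [[253.1999969482422, 198.8000030517578], [261.0, 204.60000610351562]]
blob 260.4 171.9 [16.9 22.8] ends [[266.1000061035156, 162.0], [254.6999969482422, 181.8000030517578]]
```

Both views show the handle lying closed, within about 2 px. I'll re-touch it to confirm it is hard against the stop.

```bash
python3 - <<'E'
from h import *
path([(50,164,205)])
E
```

```text
(50, 164, 205)
at [509.2  91.6 206.6] yaw -4.43 down [-0.0025 -0.002  -1.    ] t 16.0833 F [-0.6  0.7  0.1] T [-0.02  0.01  0.05] op 1.001
q [-0.037  0.418  1.725 -0.003  1.     0.042] dp [ 0.0049  0.0506 -0.6519] turn 0.0007
```

{"method": "play_rows", "body": {"commands": [{"dp":[0.005,0.02,-0.15],"turn":0},{"dp":[0.005,0.05,-0.3],"turn":0},{"dp":[0.005,0.05,-0.45],"turn":0},{"dp":[0.005,0.05,-0.58],"turn":0},{"dp":[0.005,0.05,-0.652],"turn":0},{"dp":[0.005,0.05,-0.652],"turn":0},{"dp":[0.005,0.05,-0.652],"turn":0},{"dp":[0.005,0.05,-0.652],"turn":0}], "gripper": 0}}

```text
clock: 16.75
ee_pos: [533.6, 253.2, 204.7]
tool_rot: [-0.517, -0.481, 0.52, -0.481]
contact_force: [-0.0, -0.2, 0.9]
opening: 0.002
```

```bash
python3 - <<'E'
from h import *
FX();path([(50,164,90)])
E
```

```text
fixture coords [ 49.3 164.  204.7]
(50, 164, 90)
at [533.6 253.2 204.7] yaw -4.36 down [-0.0032 -0.0028 -1.    ] t 16.75 F [-0.  -0.2  0.9] T [ 0.04 -0.02  0.02] op 0.002
q [ 0.255  0.514  1.546 -0.002  1.085  0.332] dp [ 0.4586  0.0044 -0.0014] turn 0.0011
```

{"method": "play_rows", "body": {"commands": [{"dp":[0.1,0.004,-0.001],"turn":0},{"dp":[0.22,0.004,-0.001],"turn":0},{"dp":[0.34,0.004,-0.001],"turn":0},{"dp":[0.42,0.004,-0.001],"turn":0},{"dp":[0.455,0.004,-0.001],"turn":0},{"dp":[0.459,0.004,-0.001],"turn":0},{"dp":[0.459,0.004,-0.001],"turn":0}]}}

```text
clock: 17.33
ee_pos: [534.6, 252.3, 90.1]
tool_rot: [-0.517, -0.48, 0.52, -0.48]
contact_force: [0.1, 0.3, 0.1]
opening: 0.004
```

{"method": "play_rows", "body": {"commands": [{"dp":[0.006,0,0],"turn":0},{"dp":[0.012,0,0],"turn":0},{"dp":[0.018,0,0],"turn":0},{"dp":[0.022,0,0],"turn":0},{"dp":[0.022,0,0],"turn":0}]}}

```text
clock: 17.75
ee_pos: [535.5, 252.5, 85.6]
tool_rot: [-0.518, -0.48, 0.52, -0.481]
contact_force: [0.0, -0.5, 4.4]
opening: 0.002
```

{"method": "play_rows", "body": {"commands": [{"dp":[0.006,0,0],"turn":0},{"dp":[0.012,0,0],"turn":0},{"dp":[0.012,0,0],"turn":0}]}}

```text
clock: 18.0
ee_pos: [535.6, 252.6, 84.4]
tool_rot: [-0.518, -0.48, 0.519, -0.481]
contact_force: [-3.0, -0.7, 12.4]
opening: -0.003
```

The force curve repeats (about 13 N at 84.5), so this is a hard stop. One last press, then retreat well clear.

{"method": "play_rows", "body": {"commands": [{"dp":[0.008,0,0],"turn":0},{"dp":[0.016,0,0],"turn":0},{"dp":[0.016,0,0],"turn":0}]}}

```text
clock: 18.25
ee_pos: [535.8, 252.7, 83.1]
tool_rot: [-0.518, -0.48, 0.519, -0.482]
contact_force: [-4.3, -1.5, 18.3]
opening: 0.002
```

{"method": "play_rows", "body": {"commands": [{"dp":[-0.03,0,0],"turn":0},{"dp":[-0.1,0,0],"turn":0},{"dp":[-0.22,0,0],"turn":0},{"dp":[-0.36,0,0],"turn":0},{"dp":[-0.5,0,0],"turn":0},{"dp":[-0.6,0,0],"turn":0},{"dp":[-0.6,0,0],"turn":0},{"dp":[-0.6,0,0],"turn":0}]}}

```text
clock: 18.92
ee_pos: [536.3, 253.4, 234.9]
tool_rot: [0.519, 0.479, -0.518, 0.482]
contact_force: [-0.3, 0.0, -1.1]
opening: -0.002
```

```bash
python3 - <<'E'
from h import *
FX();s=state();print(s['contact_force'].round(1),s['qd'].round(3))
for n,r in(('scene',(425,460,250,275)),('side',(240,275,190,215))):
    f=grab(n);g=cv2.cvtColor(f['pixels'],cv2.COLOR_BGR2GRAY);m=np.zeros_like(g);x0,x1,y0,y1=r;m[y0:y1,x0:x1]=(g[y0:y1,x0:x1]<40)*255
    for c in cv2.findContours(m,cv2.RETR_EXTERNAL,2)[0]:
        if cv2.contourArea(c)>15: print(n,np.round(cv2.minAreaRect(c)[0],1),np.round(cv2.minAreaRect(c)[1],1))
print(manip.hand_in())
E
```

```text
fixture coords [ 51.9 164.5 234.9]
[-0.3  0.  -1.1] [ 0.001  0.046  0.052  0.001 -0.003 -0.   ]
scene [440.7 261.7] [19.6  3.7]
side [257.1 201.7] [9.8 4.2]
the job is handed in; nothing more can be done
None
```

I loaded the yoke nearest the robot's base into the fixture, pushed the clamp handle down to its stop, backed the arm clear and handed the job in at about 19 s of the 51 s allowed.

**Yoke:** It went over both pins with almost no side force and touched the rests at the height expected for fully seated. After clamping, the two bores measured (−0.4, −84) and (−0.3, +85.5) mm on the fixture, unchanged from before and about 1 mm from the pins.

**Clamp:** Both fixed cameras showed the handle lying closed, within about 2 pixels of where it should be. A second push met about 12 N at z 84.4 mm and 18 N at z 83.1 mm, close to the first push and well above the 3 to 6 N that moves the handle. I took that as the stop.

**Not confirmed:**
- I had used all 12 picture views before the clamp closed, so I never saw the foot on the stem boss. I inferred it from the handle position and the forces.
- Under load, the handle tip sat 1 to 2 mm below the stated 85 mm. I put that down to give in the stop or the calibration.
- I did not re-measure the other parts afterwards, but nothing touched them.

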